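# Charge the grinding jar with the scoop

## Robot

A 7-joint arm with a two-finger parallel gripper is mounted at the origin on the work surface. World frame = base frame: x ahead of the robot, y to its left, z up, the work surface at z = 0. Lengths are in m, angles in rad, forces in N, time in s.
With the tool pointing down it reaches from about 0.425 to 0.875 m from the base axis. Payload 8.4 kg.
Tool frame: the origin (TCP) lies on the centre line of the jaws, within the pads' length; the fingertips stand 11 mm ahead of it and the grasp point (between the pads) lies 8 mm behind it (arm.tip_extent is the distance from the TCP to the fingertips, in m); z points along the fingers, y is the line along which they close (so a half turn about z gives the same grasp; the last joint's range is limited). The gripper opens to 85 mm and grips with 20 to 120 N. Pads are 22 mm wide; open, the fingers measure 114 mm over their backs; the gripper's body (76 mm by 85 mm) begins 54 mm behind the grasp point. The pads swing forward as they close: fully open they stand 13 mm farther back than shut.
Start: joints at [-1.337, 0.333, 0.04, 1.465, -0.013, 1.343, -0.059], TCP at [0.212, 0.614, 0.242] pointing down, gripper open.
Joint ranges: [-2.58, 2.58], [-0.38, 2.09], [-1.3, 1.39], [0.25, 2.4], [-1.5, 4.64], [0.08, 2.09], [-2.65, 2.65]. Speed limits (rad/s): [2.22, 2.22, 2.79, 2.79, 3.14, 3.14, 3.14].

## Interface

Orientations are given as a unit quaternion [w, x, y, z].
In Python, from station import arm gives the robot as it stands. Calls block until the motion is done:
- arm.movep(position, orientation): joint-space move of the TCP to a pose.
- arm.move_straight(position, rotation=None, v=0.15, f_stop=None): straight line of the TCP; rotation=None keeps the orientation; v is the mean speed in m/s. With f_stop (N) it stops when the force on the tool has changed by that much, and returns True; else False.
- arm.move_joints(angles): joint-space move.
- arm.gripper_to(opening, grasp_force=None): finger opening in m; grasp_force is the grip in N (None keeps the last); returns when the fingers have stopped.
- arm.hold(seconds).
- arm.ik(position, orientation): joint angles nearest the present ones, or None.
- arm.state(): the state.
- arm.read_camera(name): name is "side" or "top" or "wrist"; returns a dict with "frame" (400x640x3 uint8, blue, green, red), "K" (3x3 intrinsics, pixels), "rvec" (rotation vector, rad) and "tvec" (3), from world to camera coordinates, as OpenCV has them. Camera axes: x right, y down, z forward; pixel columns grow to the right and rows downward; lengths in m; the calibration is good to about 2 mm. A picture is of the moment at which its call begins. There is no depth.
A pose or a line that the arm cannot do raises arm.MotionError and nothing moves.
- arm.job_done(): hands the job in; it is judged then, once.
The state is a dict: "time": time; "qpos": joint angles; "qd": joint speeds; "joint_efforts": joint torques, N m; "tcp_pos": TCP position; "tcp_rot": TCP orientation; "force": force on the tool from outside, world axes, zero at the start; "moment": the same for the moment, N m; "width": finger opening in m; "finger_force": force on a finger pad.
Only numpy, scipy, OpenCV 4.12 (cv2) and the standard library are available. Lean on these libraries where they do the work, as an engineer would, in place of code of your own. Each camera call takes 0.05 s, during which the arm holds its last target. There are 200 camera calls.

## Task

Use the scoop to load at least three of the white ceramic pebbles from the blue tray into the steel grinding jar, without the fingers touching any pebble; the rest stay in the tray and none is spilled. Then stand the scoop in the yellow holder cup, sitting on its floor with the handle upright, and let go. Leave the jar and the cup standing where they are, and do not disturb the dishes, the tip box or the tube rack.

Things in the scene. Friction and masses are not known exactly. Their poses are not given: they have to be found in the camera images.
- tray: blue rectangular open tray fixed to the bench, 250 x 96 x 45 mm outside, walls and floor 5 mm thick (inside 240 x 86 mm). Origin at the centre of its underside, x along its length, z up. The pebbles start in its -x half; the +x half starts with about 95 mm of empty floor.
- scoop: steel scoop with blue upright handle, loose, stands flat on the bench, 140 g. Pan 84 mm long (x -42 to +42), 74 mm wide (y; 70 inside); floor 3 mm, thinning to 1.5 mm at the open mouth (x = -42); side walls 30 mm high, raked down to the lip over the front 42 mm, back wall 36 mm high. Origin: centre of the pan's underside; x from mouth to back, z up along the handle.
- scoop_grip (a point): grip point in the scoop's handle, 45 mm behind (+x) and 115 mm above the scoop's origin. The handle is an upright bar 14 mm wide (y) and 18 mm deep (x), from 55 to 140 mm above the underside: to be pinched across y from above. Axes as the scoop's.
- jar: open steel grinding jar, round, 100 mm outside and 90 mm inside diameter, 80 mm high, floor 8 mm thick, 0.9 kg, loose. Origin at the centre of its underside, z up.
- holder: yellow plastic holder cup for the scoop, round, 132 mm outside and 124 mm inside diameter, 65 mm high, floor 6 mm thick, 0.6 kg, loose. Origin at the centre of its underside, z up.
- pebble0: white ceramic grinding pebble, smooth flattened round, 30 mm across and 22 mm high, about 30 g, loose in the tray, lying flat at the start. Origin at its centre.
- pebble1: white ceramic grinding pebble, smooth flattened round, 30 mm across and 22 mm high, about 30 g, loose in the tray, lying flat at the start. Origin at its centre.
- pebble2: white ceramic grinding pebble, smooth flattened round, 30 mm across and 22 mm high, about 30 g, loose in the tray, lying flat at the start. Origin at its centre.
- pebble3: white ceramic grinding pebble, smooth flattened round, 30 mm across and 22 mm high, about 30 g, loose in the tray, lying flat at the start. Origin at its centre.
- pebble4: white ceramic grinding pebble, smooth flattened round, 30 mm across and 22 mm high, about 30 g, loose in the tray, lying flat at the start. Origin at its centre.
- pebble5: white ceramic grinding pebble, smooth flattened round, 30 mm across and 22 mm high, about 30 g, loose in the tray, lying flat at the start. Origin at its centre.
- dishes: bystander: stack of six culture dishes, 90 mm across, 93 mm high. Origin at the centre of the underside.
- tipbox: bystander: navy tip box, 85 x 125 x 62 mm (x, y, z). Origin at the centre of the underside.
- rack: bystander: purple tube rack with six white-capped tubes, 100 x 120 x 70 mm (x, y, z). Origin at the centre of the underside.
There are look-alikes about, which are no part of the job. Leave any red look-alike of the jar alone.

How it is judged:
By the outcome, as a careful person would: the job done as asked, in the order asked, and still so for the second after the job is handed in, with the robot touching nothing.
It also fails if it takes over 64 s, if anything falls off the work surface, if the arm or the gripper's body presses on something with over 40 N, if the wrist force passes 120 N, or if a joint passes its speed limit or range.

## Working session

There is one attempt and no reset: what is moved stays moved. The work goes in short steps, each a Python script; the robot and the scene stay as the last script left them, time stands still between calls to the robot, and variables do not carry over. Pictures are saved under pics/ and viewed, at most 10 in all, crops included, and the job is handed in when it is done.

```bash
ls; mkdir -p pics
python3 - <<'E'
from station import arm
import cv2,numpy as np
for n in ("top","side"):
    c=arm.read_camera(n); cv2.imwrite(f"pics/{n}0.png",c["frame"]); np.savez(f"{n}0.npz",**c)
    R=cv2.Rodrigues(c["rvec"])[0]; print(n,(-R.T@c["tvec"]).round(3),R[2].round(3),c["K"][0,0])
s=arm.state();print(s["time"],s["tcp_pos"],s["tcp_rot"],s["width"])
E
```

```text
pics
top [0.399 0.011 1.098] [ 0.146 -0.028 -0.989] 387.22176449279914
side [ 0.186 -0.598  0.963] [ 0.335  0.549 -0.766] 419.2831790500223
0.1 [0.21225427 0.61395065 0.24153092] [-6.02664872e-05  1.65619213e-01  9.86189512e-01 -7.20110158e-04] 0.08583674598794748
```

View pics/top0.png

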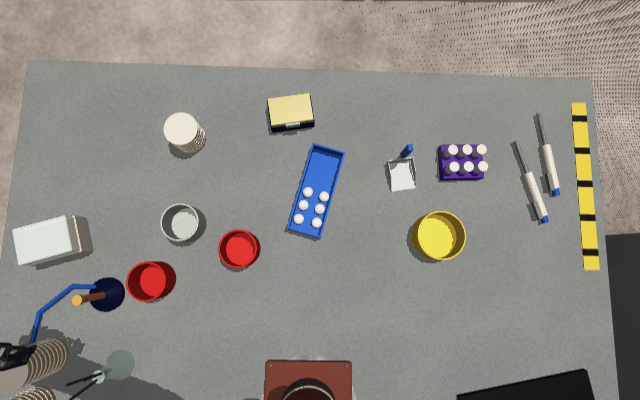

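View pics/side0.png

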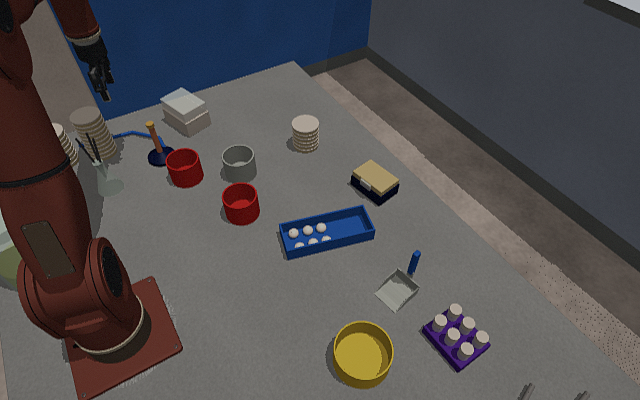

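Top view: candidates for the jar are the grey one at (181,223) and the red ones at (239,249) and (151,282). By the description I choose the grey one. The only scoop is at (401,175), with its blue handle at (406,150); the tools at (532,180) and (548,155) are not scoops. The only yellow cup is at (438,236), and the tip box's tan lid at (291,112) is not a cup. The tray is at (316,191), with its six pebbles at the end nearest the robot. In the side view the jar is at (239,163) and the scoop at (398,290).

```bash
cat > h.py <<'E'
import cv2,numpy as np
def ray(c,px):
    R=cv2.Rodrigues(c["rvec"])[0]
    u=cv2.undistortPoints(np.array([[px]],float),c["K"],None)[0,0]
    return -R.T@c["tvec"].ravel(),R.T@np.array([u[0],u[1],1])
def onz(c,px,z):
    o,d=ray(c,px); return o+d*(z-o[2])/d[2]
def proj(c,P): return cv2.projectPoints(np.array(P,float).reshape(-1,1,3),c["rvec"],c["tvec"],c["K"],None)[0][:,0]
def hsv(c): return cv2.cvtColor(c["frame"],cv2.COLOR_BGR2HSV)
def blobs(m,amin=20,roi=None):
    m=m.astype(np.uint8)
    if roi: z=np.zeros_like(m); x0,y0,x1,y1=roi; z[y0:y1,x0:x1]=m[y0:y1,x0:x1]; m=z
    cs=cv2.findContours(m,cv2.RETR_EXTERNAL,cv2.CHAIN_APPROX_NONE)[0]
    return sorted([k for k in cs if cv2.contourArea(k)>amin],key=cv2.contourArea,reverse=True)
def circ(k,c,z):
    """least-squares circle of contour points cast on plane z"""
    P=np.array([onz(c,p,z)[:2] for p in k[:,0]])
    A=np.c_[2*P,np.ones(len(P))]; s=np.linalg.lstsq(A,(P**2).sum(1),rcond=None)[0]
    return s[:2],np.sqrt(s[2]+s[0]**2+s[1]**2)
E
python3 - <<'E'
from h import *
T=dict(np.load("top0.npz")); S=dict(np.load("side0.npz"))
for n,c in(("top",T),("side",S)):
    H=hsv(c);h,s,v=H[...,0],H[...,1],H[...,2]
    roi=(390,190,500,280) if n=="top" else (320,310,410,395)
    y=(h>20)&(h<35)&(s>120)&(v>60); k=blobs(y,roi=roi)[0]
    # rim only: hull points whose cast onto z=.065 ; print fit of hull
    print(n,"holder",circ(cv2.convexHull(k),c,.065),cv2.boundingRect(k))
    roi=(280,135,355,245) if n=="top" else (270,195,385,265)
    b=(h>100)&(h<125)&(s>120); k=blobs(b,roi=roi)[0]; q=cv2.boxPoints(cv2.minAreaRect(k))
    print(n,"tray",cv2.contourArea(k)); 
    if n=="top":
        for p in cv2.approxPolyDP(cv2.convexHull(k),4,True)[:,0]: print(p,onz(c,p,.045).round(3),onz(c,p,0).round(3))
        w=(s<60)&(v>150)
        for k in blobs(w,20,roi):
            m=cv2.moments(k);p=(m["m10"]/m["m00"],m["m01"]/m["m00"]);print("peb",np.round(p,1),cv2.contourArea(k),onz(c,p,.02).round(3))
j=T["frame"][195:255,145:265]; s=T["frame"][135:195,375:495]
cv2.imwrite("pics/crop1.png",cv2.resize(np.vstack([j,s]),None,fx=5,fy=5,interpolation=cv2.INTER_CUBIC)[:600])
cv2.imwrite("pics/crop1.png",cv2.resize(np.hstack([j[:,:76],s[:,:76]]),None,fx=5,fy=5,interpolation=cv2.INTER_CUBIC))
E
```

```text
top holder (array([ 0.4552414 , -0.34007808]), np.float64(0.06981853896427925)) (411, 211, 55, 49)
top tray 3018.0
[312 143] [0.707 0.005 0.045] [0.72  0.005 0.   ]
[344 152] [ 0.683 -0.085  0.045] [ 0.696 -0.089  0.   ]
[320 238] [ 0.442 -0.022  0.045] [ 0.444 -0.024  0.   ]
[287 228] [0.467 0.068 0.045] [0.47 0.07 0.  ]
peb [298.4 218.4] 66.5 [0.496 0.038 0.02 ]
peb [319.4 208.3] 65.5 [ 0.526 -0.02   0.02 ]
peb [316.3 222. ] 64.0 [ 0.487 -0.012  0.02 ]
peb [303.1 204.4] 64.0 [0.536 0.026 0.02 ]
peb [307.5 191.5] 63.5 [0.573 0.015 0.02 ]
peb [323.8 195.8] 60.5 [ 0.562 -0.032  0.02 ]
side holder (array([ 0.44851256, -0.35545003]), np.float64(0.0709990045500983)) (333, 321, 61, 68)
side tray 3200.5
```

View pics/crop1.png

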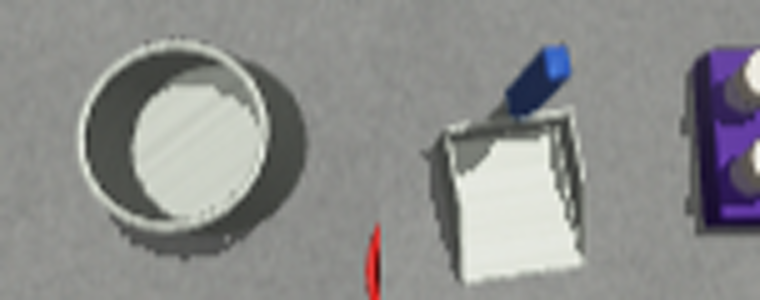

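The crop confirms the jar: plain grey steel, centre about (180,222) in the full frame. It also shows the scoop, with its mouth toward the robot at px (392,191)–(416,188) and the blue handle top at about (410,146). Next I'll refine with wrist views from a hover.

Run:
```python
from station import arm
from h import *
T=dict(np.load("top0.npz"))
for p,z in (((410.6,145.4),.14),((392,191.4),.0015),((415.6,187.6),.0015)): print(onz(T,p,z).round(3))
q=[0,0,1,0]
ims=[]
for i,P in enumerate([(0.50,0.22,0.36),(0.52,-0.25,0.36)]):
    arm.movep(P,q); c=arm.read_camera("wrist"); np.savez(f"w{i}.npz",**c); ims.append(c["frame"])
    R=cv2.Rodrigues(c["rvec"])[0]; s=arm.state(); print((-R.T@c["tvec"].ravel()).round(3),R[2].round(3),c["K"][0,0],s["time"],s["tcp_pos"].round(3),np.round(s["tcp_rot"],3))
    print([proj(c,x)[0].round() for x in ((.48,.33,.08),(.575,-.01,.045),(.455,-.34,.065),(.6,-.25,0),(.7,-.265,.14))])
cv2.imwrite("pics/w01.png",cv2.resize(np.vstack(ims),None,fx=.75,fy=.75,interpolation=cv2.INTER_AREA))
```

```text
[ 0.68  -0.248  0.14 ]
[ 0.582 -0.229  0.002]
[ 0.595 -0.298  0.002]
[0.417 0.221 0.492] [ 0.322  0.    -0.947] 336.1236634188293 1.975 [0.5   0.221 0.36 ] [-0.    -0.001  1.    -0.   ]
[array([408., 147.]), array([155., 210.]), array([-134.,  124.]), array([ 17., 215.]), array([-66., 328.])]
[ 0.438 -0.249  0.493] [ 0.323  0.001 -0.947] 336.1236634188293 3.7417 [ 0.521 -0.249  0.36 ] [-0.    -0.001  1.     0.   ]
[array([799., 130.]), array([490., 196.]), array([244., 106.]), array([317., 203.]), array([305., 314.])]
```

View pics/w01.png

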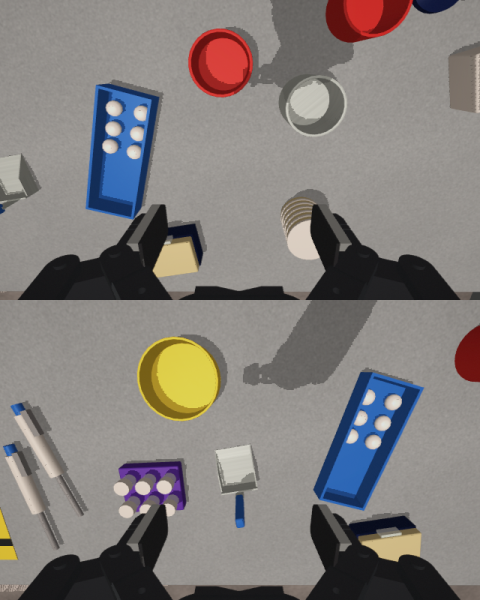

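Wrist views, full-frame pixels: in the first the jar is at (421,141); in the second the holder is at (237,105), the scoop pan at (315,222) and its handle at about (320,285).

```bash
cat >> h.py <<'E'
def rcirc(pts,c,z,r,tol=.002):
    P=np.array([onz(c,p,z)[:2] for p in pts]); rng=np.random.default_rng(0); best=(-1,)
    for _ in range(3000):
        a,b=P[rng.choice(len(P),2,False)]; d=b-a; L=np.hypot(*d)
        if L<r*.8 or L>2*r: continue
        n=np.array([-d[1],d[0]])/L
        for s in(1,-1):
            o=(a+b)/2+s*n*np.sqrt(r*r-L*L/4); k=abs(np.hypot(*(P-o).T)-r)<tol
            ang=len(set(np.round(np.arctan2(*(P[k]-o).T)*6).astype(int)))
            if (ang,k.sum())>best[:1]+best[1:2]: best=(ang,k.sum(),o,k)
    k=best[3];Q=P[k];A=np.c_[2*Q,np.ones(len(Q))];s=np.linalg.lstsq(A,(Q**2).sum(1),rcond=None)[0]
    return s[:2].round(4),round(float(np.sqrt(s[2]+s[0]**2+s[1]**2)),4),best[0],int(best[1])
E
python3 - <<'E'
from h import *
V={n:dict(np.load(n+".npz")) for n in("top0","side0","w0","w1")}
def edges(c,x,y,w):
    e=cv2.Canny(cv2.cvtColor(c["frame"],cv2.COLOR_BGR2GRAY),40,100); ys,xs=np.nonzero(e[y-w:y+w,x-w:x+w]); return np.c_[xs+x-w,ys+y-w]
for n,x,y,w in(("top0",180,222,26),("w0",421,141,50),("side0",239,163,24)):
    for r in (.05,.045): print("jar",n,rcirc(edges(V[n],x,y,w),V[n],.08,r))
for n,x,y,w in(("top0",439,236,36),("w1",237,105,66),("side0",363,352,40)):
    c=V[n];H=hsv(c);m=(H[...,0]>20)&(H[...,0]<35)&(H[...,1]>120)&(H[...,2]>60)
    k=blobs(m,200,(x-w,max(y-w,0),x+w,y+w))[0]
    print("cup",n,rcirc(k[:,0],c,.065,.066),rcirc(edges(c,x,y,w if y>w else y),c,.065,.066))
for n,roi in(("top0",(280,135,355,245)),("w0",(100,105,225,295)),("w1",(405,85,580,285)),("side0",(270,195,385,265))):
    c=V[n];H=hsv(c);m=(H[...,0]>100)&(H[...,0]<125)&(H[...,1]>120)&(H[...,2]>40)
    k=blobs(m,200,roi)[0]; P=np.array([onz(c,p,.045)[:2] for p in cv2.convexHull(k)[:,0]],np.float32)
    r=cv2.minAreaRect(P);print("tray",n,np.round(r[0],4),np.round(r[1],4),round(r[2],2))
    ap=cv2.approxPolyDP(cv2.convexHull(k),4,True)[:,0]; print([list(map(int,p)) for p in ap],[list(onz(c,p,.045)[:2].round(3)) for p in ap])
for n,roi in(("top0",(398,140,416,162)),("w1",(300,240,340,320)),("side0",(405,245,425,280))):
    c=V[n];H=hsv(c);m=(H[...,0]>100)&(H[...,0]<125)&(H[...,1]>120)
    k=blobs(m,5,roi)[0]; q=cv2.boxPoints(cv2.minAreaRect(k))
    print("handle",n,q.round(1).tolist(),[list(onz(c,p,.14)[:2].round(3)) for p in q])
a=V["w1"]["frame"][175:325,260:380];b=V["w0"]["frame"][85:205,360:480]
cv2.imwrite("pics/crop2.png",cv2.resize(a,None,fx=4,fy=4,interpolation=cv2.INTER_CUBIC))
E
```

```text
jar top0 (array([0.4764, 0.3473]), 0.0502, 38, 91)
jar top0 (array([0.4742, 0.3438]), 0.0457, 38, 82)
jar w0 (array([0.4748, 0.3461]), 0.0493, 39, 292)
jar w0 (array([0.4753, 0.3464]), 0.0451, 39, 268)
jar side0 (array([0.4475, 0.2697]), 0.0498, 26, 48)
jar side0 (array([0.4746, 0.3438]), 0.0443, 32, 49)
cup top0 (array([ 0.4569, -0.346 ]), 0.0656, 29, 85) (array([ 0.4571, -0.3489]), 0.0665, 39, 134)
cup w1 (array([ 0.4561, -0.3473]), 0.0659, 39, 297) (array([ 0.4565, -0.3489]), 0.0656, 39, 378)
cup side0 (array([ 0.4547, -0.3507]), 0.0654, 27, 110) (array([ 0.4566, -0.3493]), 0.0661, 39, 164)
tray top0 [ 0.5753 -0.0086] [0.0959 0.2514] 75.1
[[312, 143], [344, 152], [320, 238], [287, 228]] [[np.float64(0.707), np.float64(0.005)], [np.float64(0.683), np.float64(-0.085)], [np.float64(0.442), np.float64(-0.022)], [np.float64(0.467), np.float64(0.068)]]
tray w0 [ 0.5736 -0.0037] [0.1079 0.2583] 75.07
[[128, 113], [148, 112], [211, 129], [188, 274], [176, 292], [114, 277]] [[np.float64(0.443), np.float64(-0.024)], [np.float64(0.441), np.float64(0.002)], [np.float64(0.463), np.float64(0.08
[... 939 characters left out ...]
 np.float64(-0.214)], [np.float64(0.688), np.float64(-0.246)], [np.float64(0.674), np.float64(-0.258)], [np.float64(0.645), np.float64(-0.226)]]
handle w1 [[314.0, 260.0], [325.0, 260.0], [325.0, 303.0], [314.0, 303.0]] [[np.float64(0.625), np.float64(-0.254)], [np.float64(0.624), np.float64(-0.241)], [np.float64(0.684), np.float64(-0.24)], [np.float64(0.684), np.float64(-0.254)]]
handle side0 [[405.79998779296875, 272.5], [414.1000061035156, 249.0], [420.8999938964844, 251.39999389648438], [412.6000061035156, 274.8999938964844]] [[np.float64(0.618), np.float64(-0.278)], [np.float64(0.676), np.float64(-0.238)], [np.float64(0.685), np.float64(-0.251)], [np.float64(0.627), np.float64(-0.291)]]
```

View pics/crop2.png

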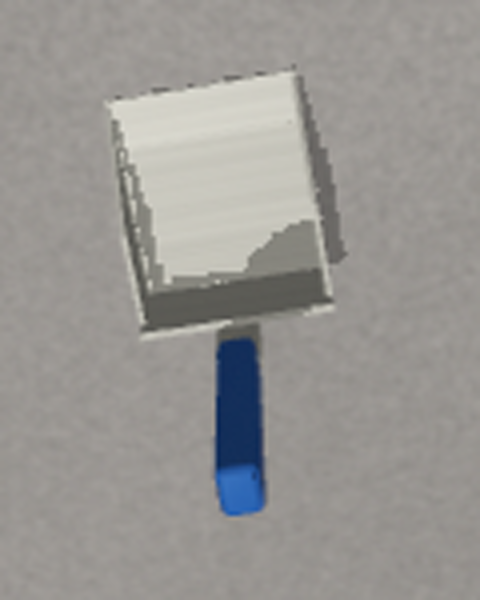

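Run:
```python
from h import *
c=dict(np.load("w1.npz"))
f=lambda x,y,z:onz(c,(260+x/4,175+y/4),z)[:2]
m1,m2=f(108,102,.0015),f(297,70,.0015);b1,b2=f(143,335,.036),f(332,305,.036);t=f(241,490,.14)
print(m1,m2,b1,b2,t); 
print("widths",np.hypot(*(m2-m1)),np.hypot(*(b2-b1)),"len",np.hypot(*((b1+b2-m1-m2)/2)))
for d in((m1+m2)/2,(m2-m1),(b2-b1),(b1+b2-m1-m2),(t-(m1+m2)/2)):print(d.round(4),np.degrees(np.arctan2(d[1],d[0])))
print("handle from mouth",np.hypot(*(t-(m1+m2)/2)))
from station import arm
print(arm.tip_extent)
```

```text
[ 0.59583503 -0.29667609] [ 0.58291758 -0.22440163] [ 0.67743279 -0.28268165] [ 0.66472849 -0.21139555] [ 0.67565108 -0.24614519]
widths 0.07341974362464979 0.07240930145321267 len 0.08281216843282696
[ 0.5894 -0.2605] -23.848237104729467
[-0.0129  0.0723] 100.1333507094403
[-0.0127  0.0713] 100.10491527769167
[0.1634 0.027 ] 9.382387912365544
[0.0863 0.0144] 9.471719755577956
handle from mouth 0.08746722129970318
0.011
```

Everything agrees: pan width 73–74 mm, handle 87 mm from the mouth, scoop yaw about 9.7°. Next I'll check that all the waypoints are reachable and grasp the scoop.

```bash
cat > m.py <<'E'
from station import arm
from h import *
from scipy.spatial.transform import Rotation as Ro
JAR=np.array([.475,.346,0]);CUP=np.array([.4565,-.3485,0]);TRAY=np.array([.5756,-.0101,0]);TY=np.radians(-14.9)
HND=np.array([.6757,-.2461,0]);SY=np.radians(9.7)
G=np.array([.045,0,.107])      # TCP in scoop frame
def tcp(p,yaw,pitch,ref=(0,0,0)):
    """TCP pose that puts scoop-frame point ref at p; pitch in deg, + is mouth up"""
    R=Ro.from_euler("ZY",[yaw,np.radians(pitch)])
    q=(R*Ro.from_euler("y",np.pi)).as_quat()
    return np.asarray(p)+R.apply(G-np.array(ref)),np.r_[q[3],q[:3]]
def tray(x,z): return TRAY+np.array([x*np.cos(TY),x*np.sin(TY),z])
LIP=(-.042,0,0);HEEL=(.042,0,0)
JY=np.arctan2(JAR[1],JAR[0]);CY=np.arctan2(CUP[1],CUP[0])
def jarlip(z,a=.018): return JAR+np.array([a*np.cos(JY),a*np.sin(JY),.08+z])
SC=HND-.045*np.array([np.cos(SY),np.sin(SY),0])
def st(*k):
    s=arm.state();print("t",round(s["time"],2),"tcp",s["tcp_pos"].round(4),"F",np.round(s["force"],1),"w",round(s["width"],4),"ff",np.round(s["finger_force"],1),*k)
E
python3 - <<'E'
from m import *
W={"g":tcp(SC,SY,0),"g+":tcp(SC+[0,0,.12],SY,0),"t+":tcp(tray(.064,.08),TY,-1.5),"t":tcp(tray(.064,.005),TY,-1.5),"e":tcp(tray(-.064,.005),TY,-1.5),
"tilt":tcp(tray(-.014,.007),TY,28,HEEL),"tilt+":tcp(tray(-.014,.15),TY,28,HEEL),"j+":tcp(jarlip(.09),JY,25,LIP),
**{f"d{p}":tcp(jarlip(.004),JY,p,LIP) for p in(0,-20,-40,-60,-70)},"c+":tcp(CUP+[0,0,.12],CY,0),"c":tcp(CUP+[0,0,.006],CY,0)}
for k,(p,q) in W.items():
    j=arm.ik(p,q);print(k,p.round(3),None if j is None else np.round(j,2))
arm.movep(*W["g+"]); arm.move_straight(W["g"][0],v=.12,f_stop=15); st()
arm.gripper_to(.0,100); arm.hold(.2); st()
c=arm.read_camera("wrist");np.savez("w2.npz",**c)
E
```

```text
g [ 0.676 -0.246  0.107] [-0.24  0.69  0.81  1.45 -0.52  1.22  2.38]
g+ [ 0.676 -0.246  0.227] [-0.26  0.61  0.88  1.32 -0.47  1.42  2.34]
t+ [ 0.678 -0.037  0.188] [-0.58  0.5   0.8   1.51 -0.37  1.26  1.57]
t [ 0.678 -0.037  0.113] [-0.56  0.57  0.76  1.59 -0.42  1.13  1.6 ]
e [ 0.555 -0.004  0.113] [-0.9   0.34  0.98  1.91 -0.33  1.03  1.53]
tilt [ 0.613 -0.02   0.1  ] [-0.4   0.82  0.72  1.31 -0.5   1.69  1.66]
tilt+ [ 0.613 -0.02   0.243] [-0.41  0.73  0.79  1.17 -0.47  1.92  1.62]
j+ [0.59 0.43 0.23] [-0.94  0.97  0.77  0.73 -0.53  2.03  1.76]
d0 [0.56  0.408 0.191] [-1.26  0.56  0.84  1.45 -0.42  1.32  1.81]
d-20 [0.526 0.383 0.214] [-1.48  0.15  0.85  1.85 -0.13  0.84  1.61]
d-40 [0.488 0.355 0.222] [-1.18 -0.18  0.4   2.22  0.39  0.42  1.13]
d-60 [0.45  0.328 0.213] None
d-70 [0.432 0.315 0.202] None
c+ [ 0.492 -0.376  0.227] [-0.19  0.42  1.03  1.6  -0.37  1.33  1.8 ]
c [ 0.492 -0.376  0.113] [-0.13  0.52  0.94  1.73 -0.46  1.13  1.87]
t 5.72 tcp [ 0.6762 -0.2464  0.108 ] F [-0.1  0.4  0.2] w 0.0851 ff 0.0
t 6.58 tcp [ 0.6757 -0.2462  0.1071] F [-0.3  0.2  0.9] w 0.0127 ff 97.3
```

Run:
```python
from m import *
for dy in range(-180,180,20):
    y=JY+np.radians(dy); a=.018; r=[]
    for p in(25,0,-20,-40,-50,-60):
        L=JAR+np.array([a*np.cos(y),a*np.sin(y),.084+(.09 if p==25 else 0)])
        j=arm.ik(*tcp(L,y,p,LIP)); r.append("--" if j is None else f"{np.abs(j-arm.state()['qpos']).max():.1f}/{j[5]:.2f}")
    print(dy,r)
```

```text
-180 ['--', '4.0/1.18', '3.6/1.68', '3.6/2.06', '--', '--']
-160 ['3.0/0.95', '3.6/1.18', '3.2/1.65', '3.1/2.05', '--', '--']
-140 ['2.8/1.00', '3.0/1.19', '3.0/1.52', '2.9/1.84', '2.8/2.02', '--']
-120 ['2.1/1.29', '2.5/1.23', '2.8/1.40', '2.6/1.65', '2.8/1.74', '2.7/1.84']
-100 ['1.7/1.56', '2.0/1.27', '2.4/1.28', '2.8/1.44', '2.8/1.49', '2.6/1.52']
-80 ['1.5/1.72', '1.7/1.29', '2.1/1.15', '2.8/1.34', '3.0/1.45', '3.1/1.48']
-60 ['1.3/1.85', '1.4/1.30', '2.0/1.05', '2.7/1.15', '2.9/1.23', '3.1/1.32']
-40 ['1.1/1.95', '1.1/1.31', '1.7/0.95', '2.4/0.90', '2.7/0.97', '3.0/1.11']
-20 ['0.9/2.01', '1.0/1.32', '1.3/0.87', '2.0/0.61', '2.3/0.39', '--']
0 ['0.8/2.03', '1.0/1.31', '1.2/0.84', '1.2/0.41', '1.3/0.11', '--']
20 ['0.8/1.97', '1.0/1.30', '1.1/0.88', '1.1/0.45', '1.1/0.25', '--']
40 ['1.0/1.85', '1.0/1.28', '1.0/0.96', '--', '--', '4.9/1.01']
60 ['1.2/1.69', '1.1/1.25', '1.6/1.03', '--', '4.9/1.43', '4.7/1.69']
80 ['0.9/1.58', '1.2/1.24', '--', '4.9/1.63', '4.7/1.83', '4.6/2.05']
100 ['1.0/1.44', '--', '4.9/1.50', '4.6/1.88', '4.5/2.08', '4.5/2.03']
120 ['--', '5.0/1.22', '4.5/1.61', '4.3/2.05', '4.4/2.06', '4.6/2.03']
140 ['--', '4.7/1.19', '4.2/1.67', '4.1/2.06', '4.4/2.06', '--']
160 ['4.7/0.91', '4.4/1.18', '3.9/1.70', '3.9/2.06', '--', '--']
```

Run:
```python
from m import *
p,q=tcp(SC+[0,0,.10],SY,0); arm.move_straight(p,v=.15); st("lift")
arm.movep(*tcp(tray(.064,.07),TY,-1.5)); st("above")
for n in("wrist","top"):
    c=arm.read_camera(n);np.savez(f"a_{n}.npz",**c)
    print(n,"pred lip corners",[proj(c,tray(.022,.07)+Ro.from_euler('z',TY).apply([0,s*.037,0]))[0].round(1) for s in(1,-1)])
w=dict(np.load("a_wrist.npz"))["frame"];t=dict(np.load("a_top.npz"))["frame"][130:250,270:370]
cv2.imwrite("pics/a.png",np.hstack([cv2.resize(w,(480,300)),cv2.resize(t,(250,300))]))
```

```text
t 7.45 tcp [ 0.6753 -0.2457  0.2058] F [-0.1 -0.4 -2.2] w 0.0126 ff 97.3 lift
t 8.3 tcp [ 0.6779 -0.0383  0.1777] F [ 0.3 -0.5 -1.3] w 0.0126 ff 97.4 above
wrist pred lip corners [array([375.6,  85.2]), array([264.6,  85.2])]
top pred lip corners [array([305.8, 176.3]), array([332.1, 183.8])]
```

View pics/a.png

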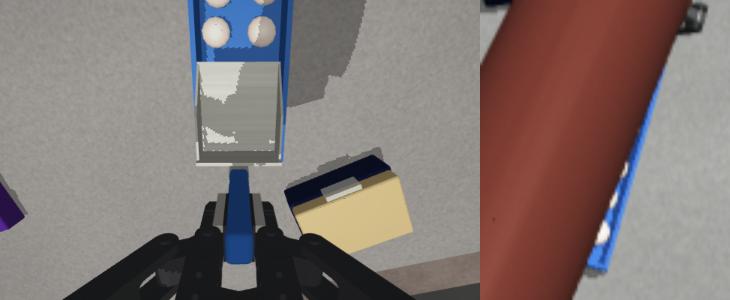

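The wrist view shows the scoop centred over the empty half of the tray. Its lip corners are at full px (261,83) and (377,83), against a prediction of (265,85) and (376,85), with the pebbles ahead of it. Next I scoop.

Run:
```python
from m import *
p,q=tcp(tray(.064,.018),TY,-1.5); print(arm.move_straight(p,q,v=.12,f_stop=8)); st("in")
p,q=tcp(tray(.064,.004),TY,-1.5); print(arm.move_straight(p,q,v=.03,f_stop=3)); st("floor")
z=arm.state()["tcp_pos"][2]+.0005
p,q=tcp(tray(-.064,.004),TY,-1.5); p[2]=z
print(arm.move_straight(p,q,v=.06,f_stop=15)); st("pushed")
w=arm.read_camera("wrist");np.savez("b_wrist.npz",**w); s=arm.read_camera("side")
cv2.imwrite("pics/b.png",np.hstack([cv2.resize(w["frame"],(480,300)),cv2.resize(s["frame"][180:280,260:390],(310,240))[:,:].copy() if 0 else cv2.copyMakeBorder(cv2.resize(s["frame"][180:280,260:390],(312,240)),0,60,0,0,cv2.BORDER_CONSTANT)]))
```

```text
False
t 8.98 tcp [ 0.6784 -0.0379  0.1264] F [-0.8  0.9 -0.3] w 0.0128 ff 97.3 in
True
t 9.43 tcp [ 0.6783 -0.0373  0.1132] F [0.3 0.6 5.2] w 0.0127 ff 98.6 floor
False
t 11.71 tcp [ 0.5547 -0.0045  0.1137] F [ 3.5 -1.4  4.3] w 0.0126 ff 98.1 pushed
```

View pics/b.png

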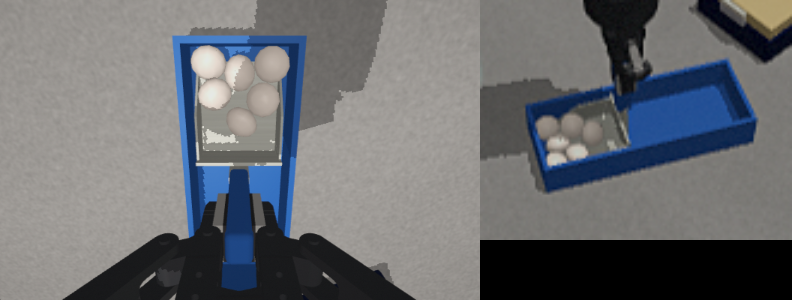

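Three pebbles are well inside the pan (wrist px ~ (240,122), (263,98), (214,94) in the picture), and three lie on the lip against the end wall. I'll push 8 mm further, then tilt back gradually while retreating.

Run:
```python
from m import *
z=arm.state()["tcp_pos"][2]
p,q=tcp(tray(-.072,.004),TY,-1.5); p[2]=z
print(arm.move_straight(p,q,v=.04,f_stop=12)); st("pushed")
x=(arm.state()["tcp_pos"]-TRAY)@[np.cos(TY),np.sin(TY),0]-.045+.0028+.042   # heel x
print("heel",x)
for i,a in enumerate((6,14,22,30)):
    p,q=tcp(tray(x+.004*i,.0075),TY,a,HEEL); print(arm.move_straight(p,q,v=.06,f_stop=25)); st(a)
w=arm.read_camera("wrist"); s=arm.read_camera("side")
cv2.imwrite("pics/c.png",np.hstack([cv2.resize(w["frame"],(480,300)),cv2.copyMakeBorder(cv2.resize(s["frame"][180:280,260:390],(312,240)),0,60,0,0,cv2.BORDER_CONSTANT)]))
```

```text
False
t 12.16 tcp [ 0.5458 -0.0023  0.1134] F [ 0.5 -1.3  2.3] w 0.0123 ff 97.9 pushed
heel -0.03095429229742746
False
t 12.53 tcp [ 0.5589 -0.0066  0.1124] F [ 0.4 -1.4 -3.2] w 0.0127 ff 97.5 6
False
t 12.99 tcp [ 0.5767 -0.0109  0.1102] F [ 0.1 -0.  -2.3] w 0.0125 ff 97.6 14
False
t 13.45 tcp [ 0.5945 -0.0154  0.1056] F [-0.4 -0.4 -2.8] w 0.0127 ff 97.6 22
False
t 13.91 tcp [ 0.6113 -0.0198  0.0989] F [-0.1  0.5 -3.1] w 0.0128 ff 97.6 30
```

View pics/c.png

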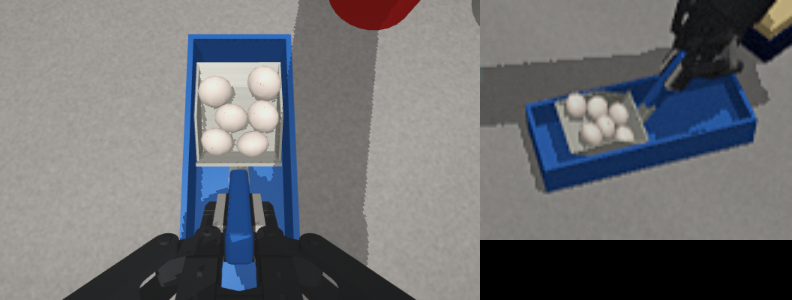

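All six pebbles sit inside the pan at 30° tilt. I'll lift, carry them slowly to the jar and pour.

```bash
cat >> m.py <<'E'
DY=JY-np.radians(50)
def dl(z,a=.018): return JAR+np.array([a*np.cos(DY),a*np.sin(DY),.08+z])
E
python3 - <<'E'
from m import *
P=arm.state()["tcp_pos"]; arm.move_straight(P+[0,0,.15],v=.10); st("up")
p,q=tcp(dl(.09),DY,28,LIP); arm.move_straight(p,q,v=.14); st("jar")
w=arm.read_camera("wrist"); t=arm.read_camera("top"); s=arm.read_camera("side")
print([proj(w,dl(.09)+Ro.from_euler('z',DY).apply([0,k*.037,0]))[0].round(1) for k in(1,-1)], proj(w,JAR+[0,0,.08])[0].round(1))
cv2.imwrite("pics/d.png",np.hstack([cv2.resize(w["frame"],(480,300)),cv2.copyMakeBorder(cv2.resize(s["frame"][110:210,190:320],(312,240)),0,60,0,0,cv2.BORDER_CONSTANT)]))
E
```

```text
t 15.67 tcp [ 0.6111 -0.0193  0.249 ] F [ 0.1  1.1 -3.2] w 0.0128 ff 97.6 up
t 18.18 tcp [0.616  0.3104 0.2238] F [-0.1 -0.6 -4.4] w 0.0128 ff 97.6 jar
[array([374.2,  85.5]), array([264.2,  85.6])] [319.  116.8]
```

View pics/d.png

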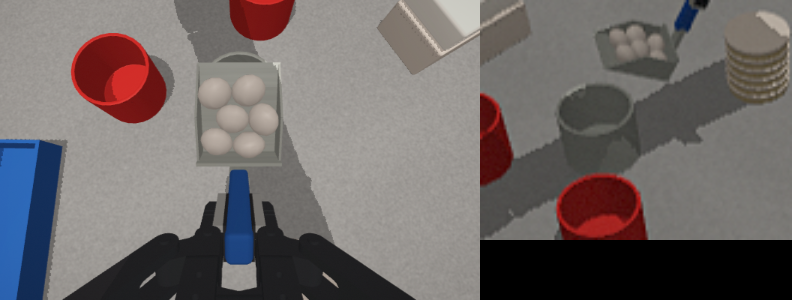

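Run:
```python
from m import *
for a,z in((25,.03),(16,.02),(7,.010),(-2,.006),(-11,.004),(-20,.004),(-29,.004),(-38,.004),(-46,.004),(-54,.005)):
    p,q=tcp(dl(z),DY,a,LIP)
    try: r=arm.move_straight(p,q,v=.08,f_stop=15)
    except arm.MotionError as e: print("ERR",a,e); break
    st(a,r)
    if r: break
arm.hold(.5); st()
print(arm.state()["qpos"].round(2))
```

```text
t 19.15 tcp [0.6131 0.3118 0.1707] F [ 0.  -0.5 -2.9] w 0.013 ff 97.6 25 False
t 19.48 tcp [0.6016 0.3158 0.1806] F [ 0.4 -0.  -2.5] w 0.0131 ff 97.6 16 False
t 19.82 tcp [0.5883 0.3183 0.1857] F [-0.5  0.1 -3.5] w 0.0126 ff 97.6 7 False
t 20.21 tcp [0.5732 0.3214 0.1957] F [ 0.3  0.3 -4. ] w 0.0126 ff 97.7 -2 False
t 20.64 tcp [0.5558 0.3256 0.2056] F [-0.2 -0.3 -3. ] w 0.0128 ff 97.7 -11 False
t 21.12 tcp [0.537  0.3303 0.2146] F [-0.2 -0.2 -1.6] w 0.0128 ff 97.9 -20 False
t 21.57 tcp [0.5166 0.3355 0.2201] F [-0.1 -0.4 -1.1] w 0.0126 ff 98.0 -29 False
t 22.04 tcp [0.4959 0.3403 0.2222] F [ 0.4 -0.6 -0.8] w 0.0128 ff 98.0 -38 False
t 22.43 tcp [0.4773 0.3449 0.2213] F [-0.2 -1.1 -1.8] w 0.0127 ff 98.0 -46 False
t 22.82 tcp [0.4591 0.3496 0.2189] F [-0.1 -0.3 -1.4] w 0.013 ff 98.0 -54 False
t 23.32 tcp [0.4582 0.3501 0.2183] F [ 0.5 -0.5 -2.1] w 0.0127 ff 98.0
[-2.44  0.32  1.36  2.15  0.82  0.88 -0.33]
```

Run:
```python
from m import *
for a,z in((-45,.02),(-30,.04),(-15,.06),(0,.08),(0,.13)):
    p,q=tcp(dl(z),DY,a,LIP); arm.move_straight(p,q,v=.12)
st(); arm.movep(*tcp(np.array([.50,.02,.17]),TY,0)); st(); print(arm.state()["qpos"].round(2))
w=arm.read_camera("wrist"); t=arm.read_camera("top"); s=arm.read_camera("side")
T0=dict(np.load("top0.npz"))
for n,c in(("0",T0),("1",t)):
    H=hsv(c); print([ (int(cv2.contourArea(k)),k[:,0].mean(0).round().tolist()) for k in blobs((H[...,1]<70)&(H[...,2]>150),10,(130,130,355,300))])
f=lambda im,sz:cv2.resize(im,sz,interpolation=cv2.INTER_CUBIC)
cv2.imwrite("pics/e.png",np.vstack([np.hstack([f(w["frame"],(480,300)),f(s["frame"][120:220,190:290],(300,300))]),
 np.hstack([f(t["frame"][130:270,130:355],(480,300)),f(s["frame"][190:290,270:370],(300,300))])]))
```

```text
t 26.3 tcp [0.5763 0.3213 0.3167] F [ 0.8 -0.5 -2. ] w 0.0129 ff 97.9
t 27.51 tcp [0.5441 0.0105 0.2772] F [-0.5  0.4 -0.7] w 0.0127 ff 97.9
[-1.16  0.17  1.2   1.71 -0.16  1.37  1.38]
[(1111, [178.0, 222.0]), (372, [180.0, 135.0]), (66, [298.0, 218.0]), (65, [320.0, 208.0]), (64, [316.0, 222.0]), (64, [303.0, 204.0]), (63, [308.0, 191.0]), (61, [324.0, 196.0]), (17, [288.0, 195.0]), (10, [257.0, 189.0]), (10, [202.0, 133.0])]
[(18107, [194.0, 211.0]), (1542, [349.0, 218.0])]
```

View pics/e.png

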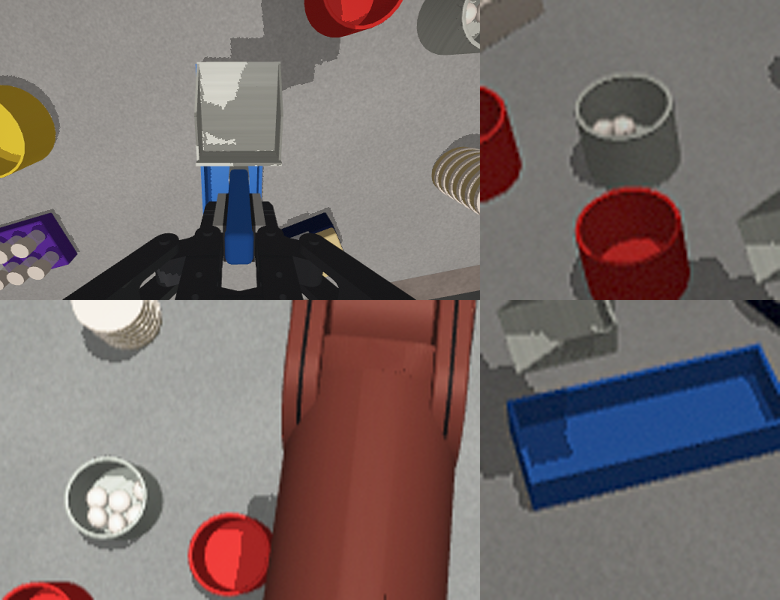

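The last picture shows pebbles piled in the jar (lower left, ~ (110,500)), an empty pan, an empty tray, no stray pebbles, and the jar still at top px (180,222). Now the scoop goes into the cup.

Run:
```python
from m import *
arm.movep(*tcp(CUP+[0,0,.13],CY,0)); st()
c=arm.read_camera("wrist"); H=hsv(c)
m=(H[...,0]>20)&(H[...,0]<35)&(H[...,1]>120)&(H[...,2]>40); k=blobs(m,100)
print([(cv2.contourArea(x),cv2.boundingRect(x)) for x in k[:2]], proj(c,CUP+[0,0,.065])[0])
pts=[proj(c,CUP+[.066*np.cos(t),.066*np.sin(t),.065])[0] for t in np.linspace(0,6.28,60)]
print("pred rim bbox",np.min(pts,0).round(1),np.max(pts,0).round(1))
p,q=tcp(CUP+[0,0,.075],CY,0); arm.move_straight(p,q,v=.12)
r=arm.move_straight(tcp(CUP+[0,0,.014],CY,0)[0],v=.05,f_stop=4); st("in",r)
if not r:
    r=arm.move_straight(tcp(CUP+[0,0,.002],CY,0)[0],v=.02,f_stop=3); st("floor",r)
```

```text
t 29.11 tcp [ 0.4935 -0.3744  0.237 ] F [ 0.5  0.  -1.8] w 0.0125 ff 98.0
[(2902.5, (243, 56, 128, 123)), (1631.5, (20, 316, 71, 56))] [316.17259731 136.14307063]
pred rim bbox [242.3  55.7] [390.1 206. ]
t 31.13 tcp [ 0.4924 -0.376   0.1213] F [-0.1 -0.1 -1.3] w 0.0129 ff 97.9 in False
t 31.58 tcp [ 0.4924 -0.376   0.1131] F [-0.1  0.   3.9] w 0.0128 ff 98.7 floor True
```

Run:
```python
from m import *
arm.gripper_to(.06); arm.hold(.2); st("open")
arm.move_straight(arm.state()["tcp_pos"]+[0,0,.14],v=.12); st()
arm.movep((.55,-.02,.36),[0,0,1,0]); arm.hold(.3)
t=arm.read_camera("top");s=arm.read_camera("side")
O=CUP+[0,0,.006]; h=O+Ro.from_euler('z',CY).apply([.045,0,.14]); b=O+Ro.from_euler('z',CY).apply([.045,0,.06])
for n,c in(("top",t),("side",s)):
    u,v=proj(c,h)[0],proj(c,b)[0]; H=hsv(c); m=(H[...,0]>100)&(H[...,0]<125)&(H[...,1]>120)
    x0,y0=(np.minimum(u,v)-12).astype(int);x1,y1=(np.maximum(u,v)+12).astype(int)
    ks=blobs(m,5,(x0,y0,x1,y1)); print(n,"pred top/bottom",u.round(),v.round(),[np.round(cv2.boxPoints(cv2.minAreaRect(k))).tolist() for k in ks])
H=hsv(t); print([(int(cv2.contourArea(k)),k[:,0].mean(0).round().tolist()) for k in blobs((H[...,1]<70)&(H[...,2]>150),10,(130,130,500,300))])
e=cv2.Canny(cv2.cvtColor(t["frame"],cv2.COLOR_BGR2GRAY),40,100); ys,xs=np.nonzero(e[196:248,154:206])
print("jar",rcirc(np.c_[xs+154,ys+196],t,.08,.05))
ys,xs=np.nonzero(e[200:272,403:475]);print("cup",rcirc(np.c_[xs+403,ys+200],t,.065,.066)); st()
```

```text
t 32.29 tcp [ 0.492  -0.3754  0.1125] F [0.4 0.  0.5] w 0.0598 ff 0.0 open
t 33.61 tcp [ 0.4918 -0.3751  0.2517] F [-0.5  0.5  0.3] w 0.06 ff 0.0
top pred top/bottom [463. 219.] [451. 222.] [[[447.0, 219.0], [465.0, 215.0], [467.0, 221.0], [449.0, 226.0]]]
side pred top/bottom [389. 335.] [384. 350.] [[[378.0, 352.0], [385.0, 331.0], [394.0, 334.0], [387.0, 355.0]]]
[(20691, [205.0, 212.0]), (18835, [444.0, 216.0])]
jar (array([0.4765, 0.347 ]), 0.0504, 37, 83)
cup (array([ 0.457, -0.349]), 0.0665, 39, 117)
t 35.41 tcp [ 0.55   -0.0203  0.3598] F [-0.3 -0.2 -0.4] w 0.0599 ff 0.0
```

The handle stands upright where predicted in both views, the jar and cup haven't moved, and the arm is clear, so I'm handing in.

```bash
python3 -c "
from station import arm
print(arm.job_done())"
```

```text
the job is handed in; nothing more can be done
None
```

I scooped all six pebbles out of the tray and poured them into the steel jar (the tray and pan were then empty and I saw no strays, though I did not count all six in the jar), then left the scoop standing upright in the yellow cup and handed in at about 35 s.

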